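# Set a wafer table to its zero line and clamp it

## Task

Turn the brass wafer table counter-clockwise, gently pushing its black upright post round with a fingertip, until the black index mark on the table's rim lines up with the long red line of the scale collar. Leave the table standing there, then press the green button on the push-button box fully down and let go, which clamps the table. Do not press the green button before the marks are in line, keep off the red emergency stop and the wafer in its hoop (it just rides round on the table), and leave everything else on the bench where it is.

Things in the scene. Friction and masses are not known exactly. Their poses are not given: they have to be found in the camera images.
- scale: Flat aluminium scale collar, 284 mm across, top 57 mm above the bench, clamped fast round the wafer table. Origin on the table's turning axis at bench level; its own +x axis points from there through the long red line, which lies on the side away from the robot, +x give or take 0.65 rad. All other lines, every 10 degrees either side of it, are thin and black. It cannot move.
- zero_line (a point): Inner end of the long red line (20 mm long, 3.5 mm wide) on top of the collar, 119.5 mm from the turning axis, 58 mm above the bench.
- index_mark (a point): Outer end of the index mark: a black line 21 mm long, 3.5 mm wide, with a short crossbar at its inner end, on top of the table's brass rim. This point is 113.5 mm from the turning axis, 59 mm above the bench. In line with the red line, it lies 6 mm inside point zero_line.
- post (a point): Middle of the black turning post, upright on the brass rim, 100 mm from the turning axis and 1.0 rad clockwise, seen from above, of the index mark. Round, 15 mm across, on a steel foot 19 mm across and 3 mm high. This point is 76 mm above the bench, the post's top 92 mm, the rim around it 58 mm. Outside it the machine is level at 57 to 58 mm; 14 mm inside it is the hoop's edge.
- turntable: Brass wafer table, 230 mm across, 1 kg, rim 58 mm above the bench; origin on its turning axis at bench level, own +x axis through the index mark. 3.5 N at the post turns it; friction stops it when the push stops. A knock or grip over 30 N harms its bearing: meet the post slowly. At the start the mark is 0.6 to 2.3 rad clockwise, seen from above, of the red line. Too far can be pushed back.
- hoop: Dark wafer hoop, 156 mm across, 6 mm high (top 66 mm above the bench), with a grey-green wafer on film, loose in the middle of the wafer table between four steel pins (6 mm across, tops 69 mm above the bench, 82.6 mm from the axis). Origin at the centre of its underside. It rides round with the table. Not to be touched.
- clamp_button (a joint): Travel of the green button, m: 0 up, 0.006 fully down. A spring returns it; 5 N presses it fully down.
- clamp_button_top (a point): Centre of the top face of the green button, 28 mm across, 68 mm above the bench, 6 mm out of its black housing, pressed straight down. It is on the near end of a fixed beige box (150 x 86 mm, grey top 50 mm above the bench) to the left or right of the wafer table; the red stop is 76 mm away on the far end.
- estop (a joint): Travel of the red emergency stop, m: 0 up, 0.006 pressed. Not to be pressed.
- estop_top (a point): Centre of the top of the red mushroom-shaped emergency stop, 40 mm in diameter on a yellow collar, 81 mm above the bench, on the same box as the green button.
- tweezers: Steel tweezers, 123 mm long, loose in a shallow steel tray (150 x 86 mm, 22 mm high) which stands on the other side of the wafer table from the button box; origin at the middle of the underside.
- loupe: Black eye loupe, 33 mm across, 27 mm high, loose in the same tray; origin at the centre of its underside.
- jar: White jar with blue lid, 48 mm across, 75 mm high, loose on the bench beyond the wafer table on the right; origin at the centre of its underside.
- screwdriver: Screwdriver with green handle, 170 mm long, 26 mm thick, loose on the bench near the robot on its left; origin under its middle.
- wash_bottle: White squeeze bottle with bent spout, 66 mm across, 185 mm high, loose on the bench near the robot on its right; origin at the centre of its underside.
- carrier: Small dark chip carrier box with a pale lid, 48 x 48 x 16 mm, loose on the bench beyond the wafer table on the left; origin at the centre of its underside.

How it is judged:
By the outcome, as a careful person would: the job done as asked, in the order asked, and still so for the second after the job is handed in, with the robot touching nothing.
It also fails if it takes over 51 s, if anything falls off the work surface, if the arm or the gripper's body presses on something with over 40 N, if the wrist force passes 120 N, or if a joint passes its speed limit or range.

## Robot

A 6-joint arm with a two-finger parallel gripper is mounted at the origin on the work surface. World frame = base frame: x ahead of the robot, y to its left, z up, the work surface at z = 0. Lengths are in m, angles in rad, forces in N, time in s.
With the tool pointing down it reaches from about 0.25 to 0.725 m from the base axis. Payload 4 kg.
Tool frame: the origin (TCP) lies on the centre line of the jaws, within the pads' length; the fingertips stand 17 mm ahead of it and the grasp point (between the pads) lies 2 mm behind it; z points along the fingers, y is the line along which they close (so a half turn about z gives the same grasp; the last joint's range is limited). The gripper opens to 85 mm and grips with 20 to 120 N. Pads are 22 mm wide; open, the fingers measure 114 mm over their backs; the gripper's body (76 mm by 85 mm) begins 54 mm behind the grasp point. The pads swing forward as they close: fully open they stand 13 mm farther back than shut.
Start: joints at [1.289, 0.241, 0.005, 1.335, 0, 1.571], TCP at [0.139, 0.48, 0.248] pointing down, gripper open.
Joint ranges: [-2.72, 2.72], [-1.05, 1.87], [-1.09, 1.28], [-1.99, 2.15], [-1.42, 1.44], [-3.14, 3.14]. Speed limits (rad/s): [2.79, 2.79, 3.14, 3.14, 3.14, 3.14].

## Interface

Orientations are given as a unit quaternion [x, y, z, w].
In Python, from workcell import bot, camera, get_calibration gives the robot as it stands.
- The arm moves only by the tool apply_moves, never from a script. Its argument "steps" is a list of rows, each a list of 3 entries, a list of its own where there are three numbers: the shift along the tool's x, y, z as a fraction of full scale, then the turn, a rotation vector about the tool's x, y, z as a fraction of full scale, then the opening, from 0 (shut) to 1 (fully open). A call has exactly 8 rows; each row shifts and turns the commanded pose from where the row before left it, along the tool's axes as they then stand; what a row does not reach is not made up. Full scale, the value 1, is 20 cm for a shift and pi rad for a turn. A row lasts 1/12 s, in which the tool goes at most 41.7 mm and 7.16 degrees, less where a joint would pass 70% of its speed; a pose out of reach is approached as far as the arm can. A call with a number of a shift or a turn outside -1 to 1 is refused whole. A call with a gripper value outside its range is refused whole. The fingers move at their own pace and stop on an object; the grip force is fixed at half the most. Time passes only in rows, so rows that do not move let the fingers close, or fill a call up. It gives the time, the measured TCP pose, the force, the opening and the grip force at its end, in the units of the state.
- bot.get_obs(): the state, without advancing time (a new reading comes with each control period).
- camera(name): name is "side" or "top" or "wrist"; returns (picture, depth): 420x560x3 uint8, red, green, blue; 420x560 float32, m along the optical axis (not along the pixel's ray), 0 where there is no reading.
- get_calibration(name): a dict with "fov_y" (degrees; the focal length in pixels is half the picture's height over the tangent of half this angle, whatever the lens; pixels are square), "cx", "cy" (the principal point, pixels), "rvec" (rotation vector, rad) and "tvec" (3), from world to camera coordinates, as OpenCV has them. Camera axes: x right, y down, z forward; pixel columns grow to the right and rows downward; lengths in m; the calibration is good to about 2 mm. The wrist camera is an equidistant fisheye: a pixel r from the principal point sees the ray r / f radians off the axis. A picture is of the moment at which its call begins: read the wrist's pose just before it. get_calibration takes no time and is no camera call; for the wrist camera it gives the pose at the moment of the call.
- bot.job_done(): hands the job in; it is judged then, once.
The state is a dict: "clock": time; "joint_pos": joint angles; "joint_vel": joint speeds; "tau": joint torques, N m; "eef_pos": TCP position; "tool_rot": TCP orientation; "ft_force": force on the tool from outside, world axes, zero at the start; "ft_torque": the same for the moment, N m; "grip_width": finger opening in m; "grasp_force": force on a finger pad.
Only numpy, scipy, OpenCV 4.12 (cv2) and the standard library are available. Lean on these libraries where they do the work, as an engineer would, in place of code of your own. Each camera call takes 0.05 s, during which the arm holds its last target. There are 200 camera calls.

## Working session

There is one attempt and no reset: what is moved stays moved. The work goes in short steps, Python scripts to look and compute and a tool call to move; the robot and the scene stay as the last step left them, time stands still between calls to the robot, and variables do not carry over. Pictures are saved under pics/ and viewed, at most 10 in all, crops included, and the job is handed in when it is done.

Besides the shell and the picture viewer there is one more tool, called after ">>>" by a JSON object that holds its "method" and its "body". apply_moves: Moves the arm, as the interface text tells. Its arguments: {"type":"object","properties":{"steps":{"type":"array"}},"required":["steps"]}

```bash
mkdir -p pics; ls
cat > h.py <<'E'
import numpy as np, cv2
from workcell import bot, camera, get_calibration
def ray_plane(name,u,v,z,c=None):
    c=c or get_calibration(name); f=210/np.tan(np.radians(c['fov_y'])/2)
    R=cv2.Rodrigues(np.array(c['rvec'],float))[0]; t=np.array(c['tvec'],float).ravel()
    x,y=(u-c['cx'])/f,(v-c['cy'])/f
    if name=='wrist':
        r=np.hypot(x,y); s=np.sin(r)/r if r>1e-9 else 1; d=np.array([x*s,y*s,np.cos(r)])
    else: d=np.array([x,y,1.])
    o=-R.T@t; d=R.T@d
    return o+d*(z-o[2])/d[2]
E
python3 - <<'E'
from h import *
o=bot.get_obs(); print(o['clock'],o['eef_pos'],o['tool_rot'],o['grip_width'])
p,d=camera('top'); cv2.imwrite('pics/top.png',p[...,::-1])
np.save('pics/top.npy',p)
c=get_calibration('top');print(c)
cv2.imwrite('pics/top2.png',cv2.resize(p[...,::-1],(800,600),interpolation=cv2.INTER_CUBIC))
E
```

```text
pics
0.0 [0.13889149 0.47970616 0.24741346] [ 1.40458469e-01  9.90086016e-01 -1.03959343e-03 -1.34756245e-04] 0.08576935563922448
{'fov_y': 43.91950751819103, 'cx': 277.7189387321558, 'cy': 218.18700081501984, 'rvec': array([ 2.14838719, -2.11839339,  0.14989805]), 'tvec': array([-0.01326145,  0.50896384,  1.21557168])}
```

View pics/top2.png

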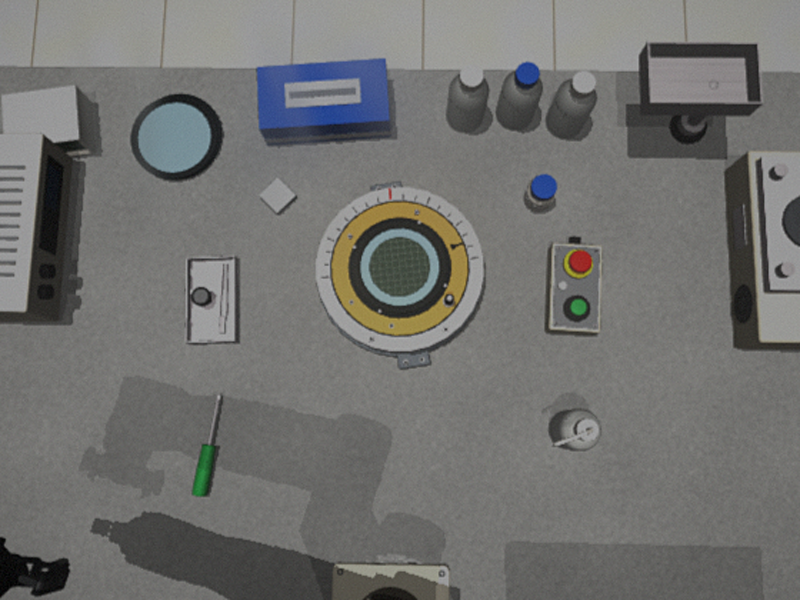

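The table centre is at about (400,268) in the enlarged view, with the red line at (390,194), the index mark at (457,245), the post at (449,300), the green button at (578,307) and the stop at (580,262). I'll zoom in on the table.

Run:
```python
from h import *
p=np.load('pics/top.npy')
cv2.imwrite('pics/crop.png',cv2.resize(p[125:245,215:345,::-1],None,fx=5,fy=5,interpolation=cv2.INTER_CUBIC))
s=.7
for n,u,v,z in [('c',400,268,.057),('red_in',390,199,.058),('mark',461,243,.059),('posttop',449,299,.092),('btn',578,307,.068),('estop',580,262,.081)]:
    print(n,ray_plane('top',u*s,v*s,z).round(4))
```

```text
c [ 0.5807 -0.0107  0.057 ]
red_in [0.7003 0.008  0.058 ]
mark [ 0.6245 -0.1128  0.059 ]
posttop [ 0.5228 -0.0912  0.092 ]
btn [ 0.5163 -0.3045  0.068 ]
estop [ 0.5891 -0.3065  0.081 ]
```

View pics/crop.png

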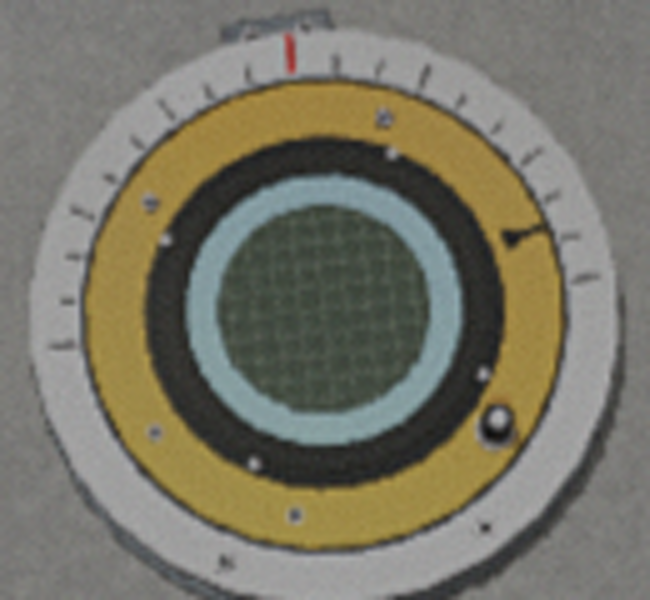

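Run:
```python
from h import *
P=lambda u,v,z: ray_plane('top',215+(u+.5)/5-.5,125+(v+.5)/5-.5,z)
c=(P(82,315,.058)+P(567,315,.058)+P(324.5,80,.058)+P(324.5,550,.058))/4
print('c',c.round(4), np.linalg.norm(P(82,315,.058)-P(567,315,.058)),np.linalg.norm(P(324,80,.058)-P(324,550,.058)))
for n,u,v,z in [('ri',291,72,.058),('ro',288,36,.058),('m',543,228,.059),('mi',512,238,.059),('post',498,418,.092),('foot',495,430,.061)]:
    q=P(u,v,z)-c; print(n,(q+c).round(4),'r',np.hypot(*q[:2]).round(4),'a',np.arctan2(q[1],q[0]).round(4))
```

```text
c [ 0.5813 -0.0095  0.058 ] 0.23243927956225677 0.23016098068858382
ri [0.701  0.0085 0.058 ] r 0.1211 a 0.149
ro [0.7192 0.0103 0.058 ] r 0.1393 a 0.1421
m [ 0.6242 -0.114   0.059 ] r 0.113 a -1.1809
mi [ 0.6191 -0.0991  0.059 ] r 0.0973 a -1.1713
post [ 0.5254 -0.091   0.092 ] r 0.0989 a -2.1719
foot [ 0.5251 -0.0913  0.061 ] r 0.0993 a -2.1728
```

>>> {"method": "apply_moves", "body": {"steps": [[[-0.153,-0.134,0],[0,0,0],0],[[-0.153,-0.134,0],[0,0,0],0],[[-0.153,-0.134,0],[0,0,0],0],[[-0.153,-0.134,0],[0,0,0],0],[[-0.153,-0.134,0],[0,0,0],0],[[-0.153,-0.134,0],[0,0,0],0],[[-0.153,-0.134,0],[0,0,0],0],[[-0.153,-0.134,0],[0,0,0],0]]}}

```text
clock: 0.72
eef_pos: [0.3147, 0.2043, 0.248]
tool_rot: [0.14, 0.99, -0.0, -0.0]
ft_force: [1.5, -0.0, 0.7]
grip_width: 0.0
grasp_force: 0.0
```

>>> {"method": "apply_moves", "body": {"steps": [[[-0.153,-0.134,0],[0,0,0],0],[[-0.153,-0.134,0],[0,0,0],0],[[-0.153,-0.134,0],[0,0,0],0],[[-0.153,-0.134,0],[0,0,0],0],[[-0.153,-0.134,0],[0,0,0],0],[[-0.153,-0.134,0],[0,0,0],0],[[-0.153,-0.134,0],[0,0,0],0],[[-0.153,-0.134,0],[0,0,0],0]]}}

```text
clock: 1.38
eef_pos: [0.4903, -0.0698, 0.2477]
tool_rot: [0.141, 0.99, 0.0, -0.001]
ft_force: [1.1, 0.6, -0.8]
grip_width: 0.0001
grasp_force: 0.0
```

Run:
```python
from h import *
o=bot.get_obs(); print(o['clock'],o['eef_pos'],o['tool_rot'],o['grip_width'],o['joint_pos'],o['ft_force'])
p,d=camera('wrist'); print(get_calibration('wrist')); np.save('pics/w1.npy',p)
cv2.imwrite('pics/w1.png',p[...,::-1])
```

```text
1.3833 [ 0.49033261 -0.06979406  0.24774076] [ 1.40733243e-01  9.90047386e-01  9.24262167e-05 -5.65410577e-04] 0.0001039209526290735 [-1.41497190e-01  2.32358809e-01 -7.21304856e-03  1.33235535e+00
  1.84518604e-04  1.40906733e-01] [ 1.10743135  0.63243497 -0.76280307]
{'fov_y': 65.70646984690485, 'cx': 278.2794363480971, 'cy': 209.53153595449442, 'rvec': array([-2.31604818, -1.73431622, -0.24888247]), 'tvec': array([-0.06566839, -0.51358341,  0.23566814])}
```

View pics/w1.png

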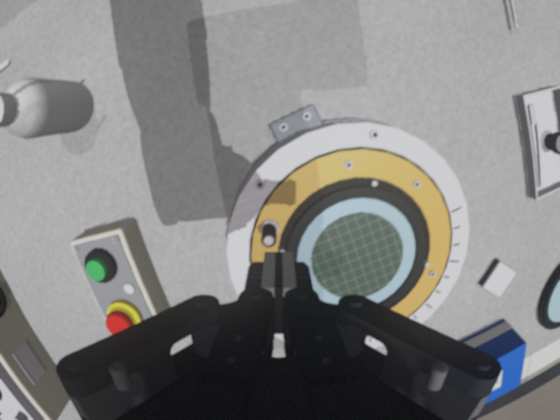

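The post's top is at about (269,228) in the wrist view, the green button at (99,266) and the stop at (119,322). The fingers are shut and clear of everything. I'll check the post and button from this picture, then turn and go down.

Run:
```python
from h import *
for n,u,v,z in [('post',269,226,.092),('btn',97,264,.068),('estop',117,321,.081)]: print(n,ray_plane('wrist',u,v,z).round(4))
```

```text
post [ 0.5193 -0.0927  0.092 ]
btn [ 0.5178 -0.3067  0.068 ]
estop [ 0.5908 -0.3101  0.081 ]
```

>>> {"method": "apply_moves", "body": {"steps": [[[0,0,0],[0,0,0.034],0],[[0,0,0],[0,0,0.034],0],[[0,0,0],[0,0,0.034],0],[[0,0,0.15],[0,0,0],0],[[0,0,0.15],[0,0,0],0],[[0,0,0.15],[0,0,0],0],[[0,0,0.15],[0,0,0],0],[[0,0,0.1],[0,0,0],0]]}}

```text
clock: 2.1
eef_pos: [0.4878, -0.0672, 0.1051]
tool_rot: [0.297, 0.955, -0.0, -0.002]
ft_force: [-0.2, -0.4, 0.1]
grip_width: -0.0001
grasp_force: 0.0
```

Run:
```python
from h import *
o=bot.get_obs(); print(o['clock'],o['eef_pos'],o['tool_rot'],o['ft_force'])
p,d=camera('side'); cv2.imwrite('pics/s1.png',cv2.resize(p[...,::-1],(800,600)))
```

```text
2.1 [ 0.48779963 -0.06723637  0.10506645] [ 2.96578959e-01  9.55005428e-01 -3.85997401e-04 -2.32474766e-03] [-0.22723422 -0.35101378  0.07871063]
```

View pics/s1.png

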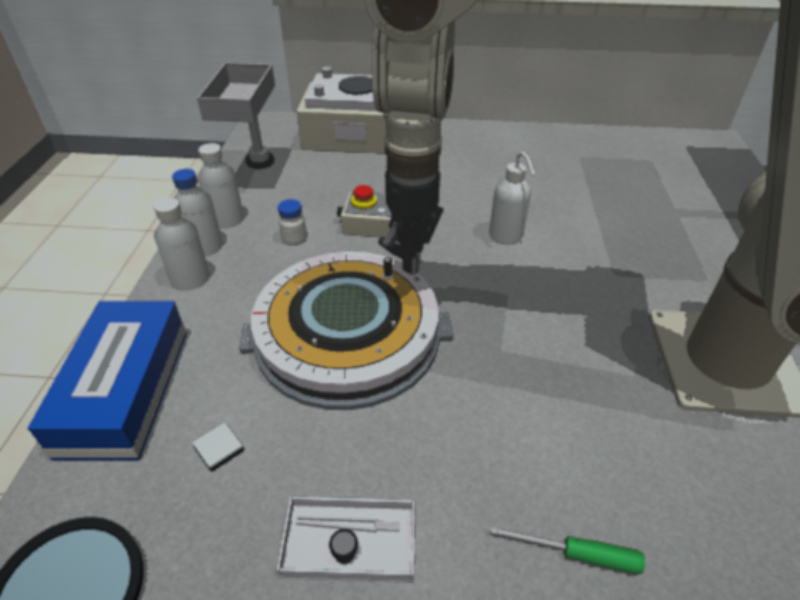

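>>> {"method": "apply_moves", "body": {"steps": [[[0,0,0.07],[0,0,0],0],[[-0.04,0,0],[0,0,0],0],[[-0.03,0,0],[0,0,0],0],[[-0.01,0,0],[0,0,0],0],[[-0.01,0,0],[0,0,0],0],[[-0.01,0,0],[0,0,0],0],[[-0.01,0,0],[0,0,0],0],[[-0.01,0,0],[0,0,0],0]]}}

```text
clock: 2.82
eef_pos: [0.5099, -0.0812, 0.0948]
tool_rot: [0.297, 0.955, 0.0, -0.0]
ft_force: [-1.4, 3.0, 2.1]
grip_width: 0.0001
grasp_force: 1.6
```

>>> {"method": "apply_moves", "body": {"steps": [[[-0.02,-0.0033,0],[0,0,-0.0127],0],[[-0.02,-0.0033,0],[0,0,-0.0127],0],[[-0.02,-0.0033,0],[0,0,-0.0127],0],[[-0.02,-0.0033,0],[0,0,-0.0127],0],[[-0.02,-0.0033,0],[0,0,-0.0127],0],[[-0.02,-0.0033,0],[0,0,-0.0127],0],[[-0.02,-0.0033,0],[0,0,-0.0127],0],[[-0.02,-0.0033,0],[0,0,-0.0127],0]]}}

```text
clock: 3.48
eef_pos: [0.5348, -0.0998, 0.0944]
tool_rot: [0.14, 0.99, 0.0, -0.001]
ft_force: [-3.2, 0.5, 2.6]
grip_width: 0.0
grasp_force: 1.8
```

```bash
cat >> h.py <<'E'
C=np.array([.5813,-.0095])
def st():
    o=bot.get_obs(); q=o['tool_rot']; d=o['eef_pos'][:2]-C
    print(o['clock'],o['eef_pos'].round(4),'r',np.hypot(*d).round(4),'a',np.arctan2(d[1],d[0]).round(4),'ypush',(2*np.arctan2(q[1],q[0])-np.pi/2-np.pi/2).round(4) , 'F',o['ft_force'].round(1))
E
python3 - <<'E'
from h import *
st()
E
```

```text
3.4833 [ 0.5348 -0.0998  0.0944] r 0.1016 a -2.0458 ypush -0.2808 F [-3.2  0.5  2.6]
```

>>> {"method": "apply_moves", "body": {"steps": [[[-0.02,-0.0033,0],[0,0,-0.0127],0],[[-0.02,-0.0033,0],[0,0,-0.0127],0],[[-0.02,-0.0033,0],[0,0,-0.0127],0],[[-0.02,-0.0033,0],[0,0,-0.0127],0],[[-0.02,-0.0033,0],[0,0,-0.0127],0],[[-0.02,-0.0033,0],[0,0,-0.0127],0],[[-0.02,-0.0033,0],[0,0,-0.0127],0],[[-0.02,-0.0033,0],[0,0,-0.0127],0]]}}

```text
clock: 4.15
eef_pos: [0.5655, -0.1103, 0.0944]
tool_rot: [-0.019, 1.0, -0.0, -0.001]
ft_force: [-3.0, -1.1, 2.4]
grip_width: -0.0002
grasp_force: 1.8
```

>>> {"method": "apply_moves", "body": {"steps": [[[-0.02,-0.0033,0],[0,0,-0.0127],0],[[-0.02,-0.0033,0],[0,0,-0.0127],0],[[-0.02,-0.0033,0],[0,0,-0.0127],0],[[-0.02,-0.0033,0],[0,0,-0.0127],0],[[-0.02,-0.0033,0],[0,0,-0.0127],0],[[-0.02,-0.0033,0],[0,0,-0.0127],0],[[-0.02,-0.0033,0],[0,0,-0.0127],0],[[0,0,0],[0,0,0],0]]}}

```text
clock: 4.82
eef_pos: [0.595, -0.1109, 0.0943]
tool_rot: [-0.157, 0.988, -0.001, -0.001]
ft_force: [-1.1, -1.4, 0.1]
grip_width: -0.0001
grasp_force: 0.8
```

Run:
```python
from h import *
st()
p,d=camera('top')
np.save('pics/top3.npy',p)
cv2.imwrite('pics/crop3.png',cv2.resize(p[125:245,215:345,::-1],None,fx=5,fy=5,interpolation=cv2.INTER_CUBIC))
```

```text
4.8167 [ 0.595  -0.1109  0.0943] r 0.1024 a -1.4368 ypush 0.3155 F [-1.1 -1.4  0.1]
```

View pics/crop3.png

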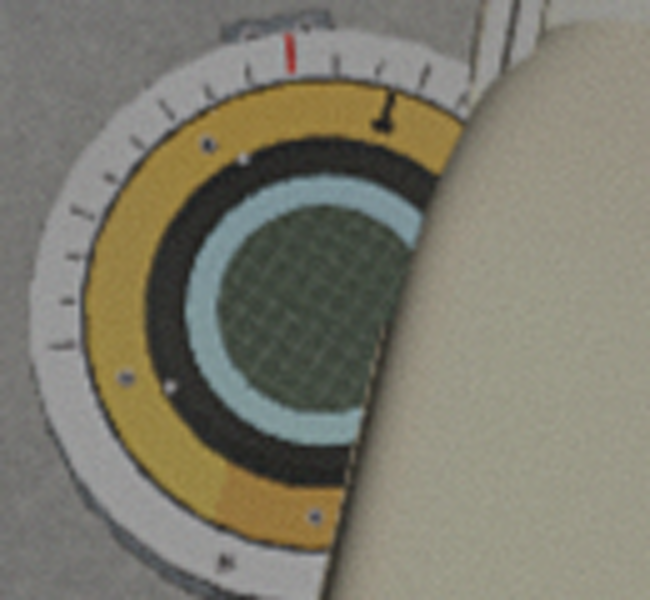

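The mark now lies with its outer end at (392,90) and its crossbar at (383,128). The red line still runs from (288,36) to (291,72).

```bash
cat >> h.py <<'E'
PC=lambda u,v,z: ray_plane('top',215+(u+.5)/5-.5,125+(v+.5)/5-.5,z)
def marks(p):
    # sub-pixel: dark line on brass annulus r .099-.112, red line on collar r .121-.138, sampled in polar
    big=p.astype(float); c=get_calibration('top'); out={}
    for n,r0,r1,z,f in [('red',.121,.138,.058,lambda s:s[...,0]-s[...,1]),('mark',.1045,.1125,.059,lambda s:-s[...,0])]:
        a=np.arange(-.7,.5,.003); r=np.linspace(r0,r1,12); A,Rr=np.meshgrid(a,r)
        X=np.stack([C[0]+Rr*np.cos(A),C[1]+Rr*np.sin(A),np.full(A.shape,z)],-1).reshape(-1,3)
        fl=210/np.tan(np.radians(c['fov_y'])/2); K=np.array([[fl,0,c['cx']],[0,fl,c['cy']],[0,0,1]])
        uv=cv2.projectPoints(X,c['rvec'],c['tvec'],K,None)[0].reshape(*A.shape,2).astype(np.float32)
        s=cv2.remap(p.astype(np.float32),uv[...,0],uv[...,1],cv2.INTER_LINEAR)
        w=f(s).mean(0); m=a>-.45 if n=='mark' else a>-9; w=w-np.median(w[m]); k=np.argmax(np.where(m,w,-99)); sl=slice(max(k-15,0),k+16)
        ww=np.clip(w[sl],w[k]*.2,None)-w[k]*.2; out[n]=(a[sl]*ww).sum()/ww.sum()
    return out
E
python3 - <<'E'
from h import *
for n,u,v in [('m',392,90),('mi',383,128)]:
    q=PC(u,v,.059)[:2]-C; print(n,np.hypot(*q),np.arctan2(q[1],q[0]))
print(marks(np.load('pics/top3.npy')))
E
```

```text
m 0.11517490499050437 -0.2742346246060443
mi 0.09566721966611358 -0.286517188954223
{'red': np.float64(0.14369327677947064), 'mark': np.float64(-0.27822429047085034)}
```

>>> {"method": "apply_moves", "body": {"steps": [[[-0.02,-0.0033,0],[0,0,-0.0127],0],[[-0.02,-0.0033,0],[0,0,-0.0127],0],[[-0.02,-0.0033,0],[0,0,-0.0127],0],[[-0.02,-0.0033,0],[0,0,-0.0127],0],[[-0.02,-0.0033,0],[0,0,-0.0127],0],[[-0.02,-0.0033,0],[0,0,-0.0127],0],[[-0.02,-0.0033,0],[0,0,-0.0127],0],[[-0.02,-0.0033,0],[0,0,-0.0127],0]]}}

```text
clock: 5.53
eef_pos: [0.6255, -0.1023, 0.0942]
tool_rot: [-0.312, 0.95, -0.001, -0.001]
ft_force: [-2.1, -4.3, -0.0]
grip_width: 0.0001
grasp_force: 1.9
```

>>> {"method": "apply_moves", "body": {"steps": [[[-0.01,-0.0017,0],[0,0,-0.0064],0],[[-0.005,-0.0008,0],[0,0,-0.0032],0],[[0,0,0],[0,0,0],0],[[0,0,0],[0,0,0],0],[[0,0,0],[0,0,0],0],[[0,0,0],[0,0,0],0],[[0,0,0],[0,0,0],0],[[0,0,0],[0,0,0],0]]}}

```text
clock: 6.2
eef_pos: [0.6285, -0.0997, 0.0941]
tool_rot: [-0.326, 0.945, 0.0, -0.0]
ft_force: [-2.2, -5.2, -1.7]
grip_width: -0.0003
grasp_force: 1.8
```

Run:
```python
from h import *
st()
p,d=camera('top'); print(marks(p))
q,d=camera('top'); print(marks(q))
```

```text
6.2 [ 0.6285 -0.0997  0.0941] r 0.1018 a -1.0886 ypush 0.6645 F [-2.2 -5.2 -1.7]
{'red': np.float64(0.14377793711058937), 'mark': np.float64(0.06190591721043191)}
{'red': np.float64(0.14379615727394782), 'mark': np.float64(0.06158700235964079)}
```

>>> {"method": "apply_moves", "body": {"steps": [[[-0.01,-0.0017,0],[0,0,-0.0064],0],[[-0.01,-0.0017,0],[0,0,-0.0064],0],[[-0.01,-0.0017,0],[0,0,-0.0064],0],[[-0.005,-0.0008,0],[0,0,-0.0032],0],[[0,0,0],[0,0,0],0],[[0,0,0],[0,0,0],0],[[0,0,0],[0,0,0],0],[[0,0,0],[0,0,0],0]]}}

```text
clock: 6.97
eef_pos: [0.6351, -0.0954, 0.0945]
tool_rot: [-0.36, 0.933, 0.0, 0.0]
ft_force: [-0.4, -0.5, -0.8]
grip_width: 0.0003
grasp_force: 0.6
```

Run:
```python
from h import *
st()
p,d=camera('top'); print(marks(p))
cv2.imwrite('pics/crop4.png',cv2.resize(p[125:165,240:305,::-1],None,fx=12,fy=12,interpolation=cv2.INTER_CUBIC))
```

```text
6.9667 [ 0.6351 -0.0954  0.0945] r 0.1014 a -1.011 ypush 0.7356 F [-0.4 -0.5 -0.8]
{'red': np.float64(0.14364536607870376), 'mark': np.float64(0.14339668576077852)}
```

View pics/crop4.png

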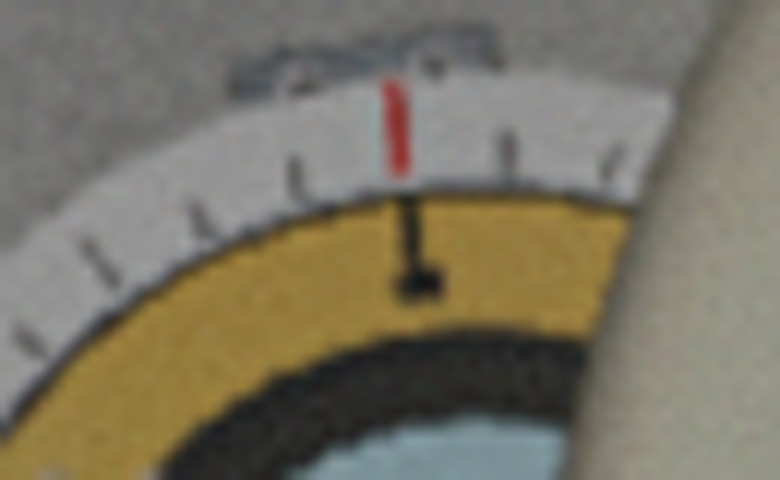

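The red line runs (395,80)–(401,175) and the mark (405,197)–(417,285). Both point at the axis and agree to within about 0.003 rad, so the table is in line. I'll back off and rise.

>>> {"method": "apply_moves", "body": {"steps": [[[0.02,0,0],[0,0,0],0],[[0.05,0,0],[0,0,0],0],[[0.06,0,0],[0,0,0],0],[[0,0,-0.15],[0,0,0],0],[[0,0,-0.15],[0,0,0.039],0],[[0,0,-0.15],[0,0,0.039],0],[[0,0,-0.15],[0,0,0.039],0],[[0,0,0],[0,0,0.039],0]]}}

```text
clock: 7.68
eef_pos: [0.618, -0.1149, 0.2224]
tool_rot: [-0.119, 0.993, -0.002, 0.006]
ft_force: [1.4, -0.3, 1.6]
grip_width: -0.0
grasp_force: 0.0
```

>>> {"method": "apply_moves", "body": {"steps": [[[0,0,0],[0,0,0.039],0],[[0,0,0],[0,0,0.039],0],[[0,0,0],[0,0,0],0],[[0,0,0],[0,0,0],0],[[0,0,0],[0,0,0],0],[[0,0,0],[0,0,0],0],[[0,0,0],[0,0,0],0],[[0,0,0],[0,0,0],0]]}}

```text
clock: 8.35
eef_pos: [0.6155, -0.1135, 0.2142]
tool_rot: [-0.0, 1.0, 0.0, -0.0]
ft_force: [0.6, -1.0, -0.3]
grip_width: 0.0001
grasp_force: 0.0
```

Run:
```python
from h import *
st()
o=bot.get_obs(); print(o['tool_rot'])
p,d=camera('top'); print(marks(p)); p,d=camera('top'); print(marks(p))
from scipy.spatial.transform import Rotation as R
print(R.from_quat(o['tool_rot']).inv().apply(np.array([.517,-.3055,o['eef_pos'][2]])-o['eef_pos'])/.2)
```

```text
8.35 [ 0.6155 -0.1135  0.2142] r 0.1095 a -1.2526 ypush 0.0008 F [ 0.6 -1.  -0.3]
[-3.85916274e-04  9.99999919e-01  4.26499228e-05 -1.05428049e-04]
{'red': np.float64(0.14360517561983765), 'mark': np.float64(0.14374885039709343)}
{'red': np.float64(0.1436137574672816), 'mark': np.float64(0.14376290180706766)}
[ 4.93469110e-01 -9.59704173e-01  2.20940141e-05]
```

>>> {"method": "apply_moves", "body": {"steps": [[[0.062,-0.12,0],[0,0,0],0],[[0.062,-0.12,0],[0,0,0],0],[[0.062,-0.12,0],[0,0,0],0],[[0.062,-0.12,0],[0,0,0],0],[[0.062,-0.12,0],[0,0,0],0],[[0.062,-0.12,0],[0,0,0],0],[[0.062,-0.12,0],[0,0,0],0],[[0.062,-0.12,0],[0,0,0],0]]}}

```text
clock: 9.12
eef_pos: [0.5158, -0.3065, 0.2144]
tool_rot: [-0.0, 1.0, -0.0, 0.0]
ft_force: [0.5, 0.5, 0.1]
grip_width: 0.0003
grasp_force: 0.0
```

>>> {"method": "apply_moves", "body": {"steps": [[[0,0,0.15],[0,0,0],0],[[0,0,0.15],[0,0,0],0],[[0,0,0.15],[0,0,0],0],[[0,0,0],[0,0,0],0],[[0,0,0],[0,0,0],0],[[0,0,0],[0,0,0],0],[[0,0,0],[0,0,0],0],[[0,0,0],[0,0,0],0]]}}

```text
clock: 9.78
eef_pos: [0.5179, -0.3061, 0.1268]
tool_rot: [-0.0, 1.0, -0.001, 0.002]
ft_force: [0.1, -0.1, 0.6]
grip_width: 0.0001
grasp_force: 0.0
```

Run:
```python
from h import *
st()
p,d=camera('wrist'); cv2.imwrite('pics/w2.png',p[...,::-1])
p,d=camera('top'); print(marks(p))
```

```text
9.7833 [ 0.5179 -0.3061  0.1268] r 0.3033 a -1.7813 ypush 0.0004 F [ 0.1 -0.1  0.6]
{'red': np.float64(0.14354462574437957), 'mark': np.float64(0.14361679050041437)}
```

View pics/w2.png

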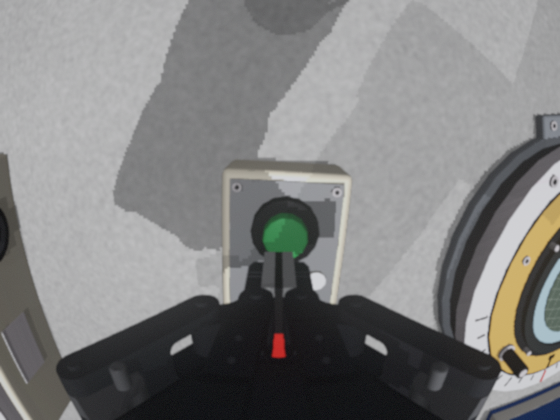

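The green button's centre shows at about (286,235), left edge 264 and right edge 308. The fingertips point just at its near edge in this slanted view, and the stop is well clear.

Run:
```python
from h import *
for u,v in [(286,235),(264,235),(308,235),(286,213)]: print(ray_plane('wrist',u,v,.068).round(4))
```

```text
[ 0.5171 -0.3017  0.068 ]
[ 0.5172 -0.315   0.068 ]
[ 0.5171 -0.2882  0.068 ]
[ 0.5031 -0.3018  0.068 ]
```

>>> {"method": "apply_moves", "body": {"steps": [[[0,0.01,0.08],[0,0,0],0],[[0,0,0.09],[0,0,0],0],[[0,0,0.015],[0,0,0],0],[[0,0,0.015],[0,0,0],0],[[0,0,0.015],[0,0,0],0],[[0,0,0.015],[0,0,0],0],[[0,0,0],[0,0,0],0],[[0,0,0],[0,0,0],0]]}}

```text
clock: 10.55
eef_pos: [0.5162, -0.3032, 0.0828]
tool_rot: [-0.0, 1.0, -0.0, 0.001]
ft_force: [-7.7, 5.0, 20.2]
grip_width: 0.0
grasp_force: 10.1
```

Run:
```python
from h import *
st()
p,d=camera('side')
c=get_calibration('side');fl=210/np.tan(np.radians(c['fov_y'])/2); K=np.array([[fl,0,c['cx']],[0,fl,c['cy']],[0,0,1]])
u,v=cv2.projectPoints(np.array([[.517,-.304,.068]]),c['rvec'],c['tvec'],K,None)[0].ravel().astype(int); print(u,v)
cv2.imwrite('pics/s2.png',cv2.resize(p[v-30:v+30,u-40:u+40,::-1],None,fx=9,fy=9,interpolation=cv2.INTER_CUBIC))
p,d=camera('top'); print(marks(p)); st()
```

```text
10.55 [ 0.5162 -0.3032  0.0828] r 0.3008 a -1.789 ypush 0.0001 F [-7.7  5.  20.2]
282 137
{'red': np.float64(0.14347667564134334), 'mark': np.float64(0.1436724854046248)}
10.65 [ 0.5162 -0.3032  0.0828] r 0.3008 a -1.7891 ypush 0.0001 F [-9.3  5.6 20.6]
```

View pics/s2.png

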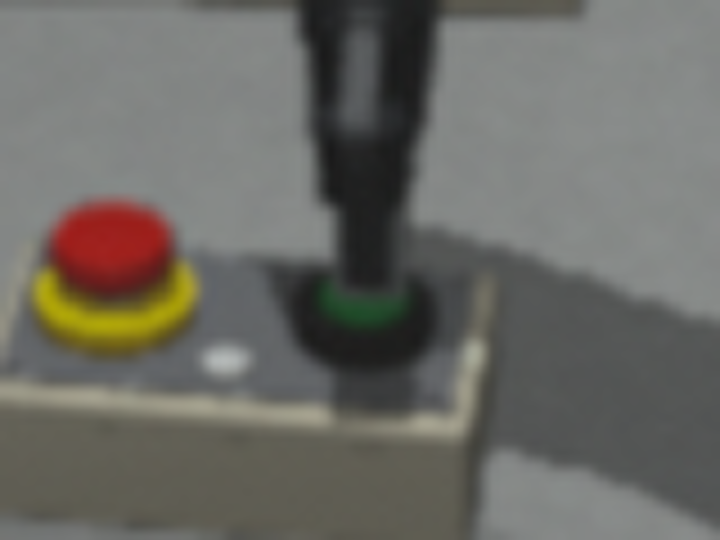

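The fingertips sit centrally on the green button, which is nearly flush with its housing, and 20 N is well over its spring force. I'll press 1 mm more to be sure, then let go and rise.

>>> {"method": "apply_moves", "body": {"steps": [[[0,0,0.006],[0,0,0],0],[[0,0,0],[0,0,0],0],[[0,0,0],[0,0,0],0],[[0,0,0],[0,0,0],0],[[0,0,-0.02],[0,0,0],0],[[0,0,-0.04],[0,0,0],0],[[0,0,-0.1],[0,0,0],0],[[0,0,-0.15],[0,0,0],0]]}}

```text
clock: 11.32
eef_pos: [0.515, -0.3027, 0.1377]
tool_rot: [0.0, 1.0, 0.001, -0.002]
ft_force: [0.2, -0.8, -1.2]
grip_width: 0.0
grasp_force: 0.0
```

>>> {"method": "apply_moves", "body": {"steps": [[[0,0,-0.15],[0,0,0],0],[[0,0,-0.15],[0,0,0],0],[[0.1,0,0],[0,0,0],0],[[0.1,0,0],[0,0,0],0],[[0,0,0],[0,0,0],0],[[0,0,0],[0,0,0],0],[[0,0,0],[0,0,0],0],[[0,0,0],[0,0,0],0]]}}

```text
clock: 11.98
eef_pos: [0.4772, -0.3037, 0.1991]
tool_rot: [-0.0, 1.0, -0.0, 0.0]
ft_force: [-0.3, -0.3, -0.5]
grip_width: -0.0
grasp_force: 0.0
```

Run:
```python
from h import *
st()
p,d=camera('top'); print(marks(p))
cv2.imwrite('pics/t5.png',cv2.resize(p[...,::-1],(800,600),interpolation=cv2.INTER_CUBIC))
```

```text
11.9833 [ 0.4772 -0.3037  0.1991] r 0.312 a -1.9111 ypush 0.0002 F [-0.3 -0.3 -0.5]
{'red': np.float64(0.1435503689612232), 'mark': np.float64(0.143953443844814)}
```

View pics/t5.png

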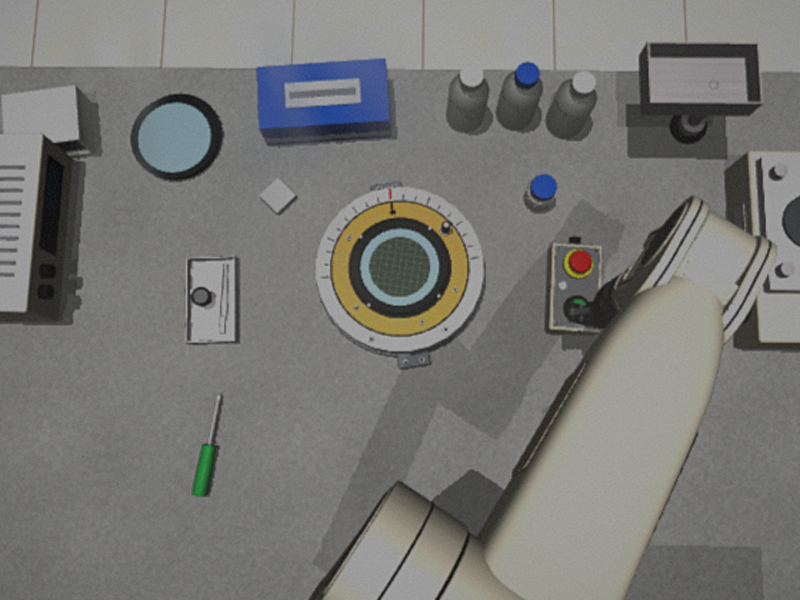

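The mark at (392,210) is in line with the red line at (390,194), the other visible items are where they were, and the arm is clear. The wash bottle is hidden under the arm, but the wrist reads no contact force.

```bash
python3 -c "
from workcell import bot
print(bot.job_done())"
```

```text
the job is handed in; nothing more can be done
None
```

I turned the table until the index mark lined up with the red line (within about 0.003 rad), then pressed the green button with at least 20 N (5 N presses it fully) and let go; the job is handed in at about 12 s, with the clamp itself not separately checked.

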